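# Inspect the open manifold port with the rigid borescope

### The job

One of the three ports on the tilted manifold block has had its blanking plug taken out. Draw the borescope straight up out of its stand, turn it in line with that open port and bring the probe about 2.5 cm into the bore, along the middle, clear of the walls. Finish holding the borescope steady there, carried by the gripper alone; do not knock the probe against the block, and leave everything else on the bench where it is.

Things in the scene. Friction and masses are not known exactly. Their poses are not given: they have to be found in the camera images.
- borescope: Loose rigid borescope, about 0.18 kg, 174 mm long. Origin: centre of the collar's underside; z runs from the collar to the tail. Along z: steel probe 8 mm thick from -82 to 0 mm, collar 34 mm wide to 6 mm, neck 24 mm, black rubber grip 30 mm thick from 22 to 80 mm, tail cap 26 mm to 92 mm. At the start it stands upright, probe down, in the stand.
- probe_tip (a point): The lens end of the probe, on the axis, 82 mm before the borescope's origin.
- grip (a point): Point on the axis in the rubber grip, 55 mm above the borescope's origin (147 mm from the probe tip), where it is gripped from above, the tail cap reaching up between the fingers.
- stand: Stand of the borescope, fixed: round foot 96 mm across, 30 mm tube with a 13 mm hole for the probe, black cup on top, 48 mm across, floor at 92 mm (the collar sits there), rim at 100 mm above the bench. Origin: centre of the foot's underside, z up. The probe is clear of it only after a straight lift of more than 90 mm.
- manifold: Aluminium manifold block on a grey angle plate, fixed. Origin: middle of its sloping port face (80 mm up the slope, 200 mm across), 99 mm above the bench. z points out of the face along the axes of all three ports, 40 degrees from vertical, leaning to the robot's side; y runs across, along the row of ports; x up the slope.
- plug_a: Steel blanking plug with a hexagon head in one of the ports, fixed. Origin: on the port's axis in the plane of the port face; the plug stands 17 mm out of the face, 34 mm across.
- plug_b: The second blanking plug, alike, in another port.
- loose_plug: The third blanking plug, taken out and stood on its head on the bench, 32 mm across and 35 mm high. A bystander.
- hex_key_0: Black hex key, 31x93x5 mm, lying on the bench. A bystander.
- caliper: Digital caliper, 68x225x11 mm, lying on the bench. A bystander.
- pliers: Combination pliers, 48x181x12 mm, lying on the bench. A bystander.
- notebook: Notebook, 147x102x14 mm, lying on the bench. A bystander.
- marker: Felt marker, 19x135x19 mm, lying on the bench. A bystander.
- tape_measure: Tape measure, 33x75x63 mm, standing on the bench. A bystander.
- port_0 (a point): Centre of a port's mouth (at y = +62 mm in the manifold's frame), in the plane of the face; axes as the manifold. Each port is a blind bore, 27 mm wide, 50 mm deep. plug_a and plug_b shut two of the ports; the one without a plug is open, with only a flat copper ring (27 mm inside, 34 mm outside, 2 mm thick) round its mouth.
- port_1 (a point): Centre of a port's mouth (the middle one in the manifold's frame), in the plane of the face; axes as the manifold. Each port is a blind bore, 27 mm wide, 50 mm deep. plug_a and plug_b shut two of the ports; the one without a plug is open, with only a flat copper ring (27 mm inside, 34 mm outside, 2 mm thick) round its mouth.
- port_2 (a point): Centre of a port's mouth (at y = -62 mm in the manifold's frame), in the plane of the face; axes as the manifold. Each port is a blind bore, 27 mm wide, 50 mm deep. plug_a and plug_b shut two of the ports; the one without a plug is open, with only a flat copper ring (27 mm inside, 34 mm outside, 2 mm thick) round its mouth.
Mind the look-alikes: they are no part of the job. Leave any blue look-alike of the stand alone.

How it is judged:
By the outcome, as a careful person would: the job done as asked, in the order asked, and still so for the second after the job is handed in, while the arm keeps its last pose, push and grip.
It also fails if it takes over 42 s, if anything falls off the work surface, if the arm or the gripper's body presses on something with over 40 N, if the wrist force passes 120 N, or if a joint passes its speed limit or range.

### The arm

A 6-joint arm with a two-finger parallel gripper is mounted at the origin on a cart in front of the work surface, level with it; the furniture and walls round the work are solid. World frame = base frame: x ahead of the robot, y to its left, z up, the work surface at z = 0. Lengths are in mm, angles in rad, forces in N, time in s.
With the tool pointing down it reaches from about 400 to 925 mm from the base axis. Payload 12.5 kg.
Tool frame: the origin (TCP) lies midway between the tips of the shut fingers; the grasp point (between the pads) lies 19 mm behind it (env.pinch_z is the z of the grasp point in the tool frame, in mm); z points along the fingers, y is the line along which they close (so a half turn about z gives the same grasp; the last joint's range is limited). The gripper opens to 95 mm and grips with 3 to 60 N. Pads are 20 mm wide; open, the fingers measure 119 mm over their backs; the gripper's body (75 mm by 180 mm) begins 59 mm behind the grasp point.
Start: joints at [-1.456, 0.491, 1.559, -0, 1.092, -0.106], TCP at [136.903, -609.84, 214.661] pointing down, gripper open.
Joint ranges: [-3.1, 3.1], [-0.84, 2.19], [0.05, 2.79], [-1.13, 4.28], [0.06, 2.93], [-2.69, 2.69]. Speed limits (rad/s): [2.22, 2.22, 2.79, 3.14, 3.14, 3.14].

### API

Orientations are given as [roll, pitch, yaw] about the fixed x, y, z axes, in that order (R = Rz(yaw) Ry(pitch) Rx(roll)).
In Python, from cell import env, eyes gives the robot as it stands.
- The arm moves only by the shell command python3 -m inch 'ROWS'. ROWS is JSON, a list of rows, each a list of 3 entries, a list of its own where there are three numbers: the shift along the tool's x, y, z in units of 60 mm (1.0 is 60 mm), then the turn about the tool's z in units of 5 degrees (1.0 is 5 degrees), then the closure, from -1 (fully open) to 1 (shut). In form: [[[tx, ty, tz], turn, claw], ...]. A call has exactly 10 rows; each row shifts and turns the commanded pose from where the row before left it, along the tool's axes as they then stand; what a row does not reach is not made up. A row lasts 1/8 s, in which the tool goes at most 62.5 mm and 10.7 degrees, less where a joint would pass 70% of its speed; a pose out of reach is approached as far as the arm can. A call is refused whole if a number of a shift passes 1 or a number of a turn 1, either way. A call with a gripper value outside its range is refused whole. The fingers move at their own pace and stop on an object; the grip force is fixed at half the most. Time passes only in rows, so rows that do not move let the fingers close, or fill a call up. It gives the time, the measured TCP pose, the force, the opening and the grip force at its end, in the units of the state.
- env.state(): the state, without advancing time (a new reading comes with each control period).
- eyes.read_camera(name): name is "scene" or "top" or "wrist"; returns a dict with "pixels" (420x560x3 uint8, red, green, blue), "fx", "fy", "cx", "cy" (pixels), "extrinsics" (4x4, takes a point from world to camera coordinates). Camera axes: x right, y down, z forward; pixel columns grow to the right and rows downward; lengths in mm; the calibration is good to about 2 mm. A picture is of the moment at which its call begins. There is no depth.
- env.job_done(): hands the job in; it is judged then, once.
Trained networks look in a picture, given as the dict that the camera call returned (one of the last four; its "shot" number tells which), for a name from the list of things; names that differ only in an ending like _2 or _b are one class to them, and where a whole thing is asked for, a point or a joint stands for the part that bears it (a point fixed in the world has none). Each returns a list of dicts, best first, with "score" (0 to 1); they miss things now and then, are a little off and sometimes report something else, mostly with a low value. They report only what shows in the picture. A call takes as long as a camera call. They do not tell look-alikes from the thing itself.
- eyes.boxes_of(name, picture): "centre" ([row, column] in pixels, amid what is visible of it).
- eyes.cut_out(name, picture): "mask" (420x560 bool, what is visible of it) and "centre" ([row, column] in pixels, amid what is visible of it).
- eyes.spot_point(name, picture): "centre" ([row, column] in pixels: a listed point, or the origin of a listed thing).
The state is a dict: "t": time; "joints": joint angles; "qvel": joint speeds; "tau": joint torques, N m; "eef_pos": TCP position; "tcp_rot": TCP orientation; "ft_force": force on the tool from outside, world axes, zero at the start; "moment": the same for the moment, N m; "opening": opening from 0.0 (shut) to 1.0 (fully open); "grip_force": force on a finger pad.
Only numpy, scipy, OpenCV 4.12 (cv2) and the standard library are available. Lean on these libraries where they do the work, as an engineer would, in place of code of your own. Each camera call takes 0.05 s, during which the arm holds its last target. There are 200 camera calls.

## Working session

There is one attempt and no reset: what is moved stays moved. The work goes in short steps, Python scripts to look and compute and a shell command to move; the robot and the scene stay as the last step left them, time stands still between calls to the robot, and variables do not carry over. Pictures are saved under pics/ and viewed, at most 10 in all, crops included, and the job is handed in when it is done.

```bash
ls -la; mkdir -p pics; python3 -m inch --help 2>&1 | head -30
cat > h.py <<'E'
import numpy as np,cv2
from cell import env,eyes
def shot(n,f=None):
    p=eyes.read_camera(n)
    if f: cv2.imwrite('pics/'+f,p['pixels'][:,:,::-1])
    return p
def ray(p,rc):
    E=np.array(p['extrinsics']);R,t=E[:3,:3],E[:3,3]
    d=R.T@np.array([(rc[1]-p['cx'])/p['fx'],(rc[0]-p['cy'])/p['fy'],1]);return -R.T@t,d/np.linalg.norm(d)
def proj(p,X):
    E=np.array(p['extrinsics']);c=E[:3,:3]@np.array(X)+E[:3,3]
    return [p['fy']*c[1]/c[2]+p['cy'],p['fx']*c[0]/c[2]+p['cx']]
def tri(rs):
    A=0;b=0
    for o,d in rs:
        M=np.eye(3)-np.outer(d,d);A=A+M;b=b+M@o
    X=np.linalg.solve(A,b);return X,[np.linalg.norm((np.eye(3)-np.outer(d,d))@(X-o)) for o,d in rs]
E
python3 - <<'E'
from h import *
print(env.state(),env.pinch_z)
a=shot('scene','s0.png');b=shot('top','t0.png');
names=['borescope','stand','manifold','plug_a','probe_tip','grip','port_0','port_1','port_2','loose_plug']
for n in names:
    print(n)
    for p,l in((a,'s'),(b,'t')):
        print(' ',l,[(np.round(x['centre']).tolist(),round(x['score'],2)) for x in eyes.spot_point(n,p)[:4]])
for p in (a,b): 
    E=np.array(p['extrinsics']);print(p['fx'],(-E[:3,:3].T@E[:3,3]).round(),E[2,:3].round(2))
E
```

```text
total 12
drwxr-xr-x  3 agent agent 4096 Nov 28 23:14 .
drwxr-xr-x 23 root  root  4096 Nov 28 23:14 ..
drwxr-xr-x  2 agent agent 4096 Nov 28 23:14 pics
invalid input: not JSON, or not a number
{'t': 0.0, 'joints': array([-1.45561742e+00,  4.91568660e-01,  1.55947284e+00, -7.01502199e-06,
        1.09170837e+00, -1.05592833e-01]), 'qvel': array([-5.09727286e-04,  2.73540091e-04,  1.73848132e-03, -1.04520337e-03,
       -3.98578501e-05,  1.85385328e-03]), 'tau': array([ 1.15083541e-03, -6.12657809e+01, -2.58178246e+01,  6.93065068e-02,
        4.82994388e-02, -1.27278518e-04]), 'eef_pos': array([ 136.85925368, -609.56719667,  214.04804701]), 'tcp_rot': array([-3.14044123e+00, -1.15779522e-04,  2.20774907e-01]), 'ft_force': array([ 0.76882135, -0.19982303,  0.00585798]), 'moment': array([-0.00280697, -0.02431575, -0.06538912]), 'grip_force': 0.0, 'opening': 1.0026470075632399} -18.8
borescope
  s [([222.0, 272.0], 0.7)]
  t [([222.0, 258.0], 0.55)]
stand
  s [([219.0, 301.0], 0.95), ([243.0, 276.0], 0.85)]
  t [([220.0, 312.0], 0.73), ([225.0, 263.0], 0.61)]
manifold
  s [([255.0, 207.0]
[... 201 characters left out ...]
 s [([216.0, 270.0], 0.54), ([249.0, 279.0], 0.53)]
  t [([218.0, 258.0], 0.77)]
port_0
  s [([271.0, 191.0], 0.78), ([239.0, 216.0], 0.57)]
  t [([198.0, 176.0], 0.87), ([192.0, 200.0], 0.82), ([203.0, 147.0], 0.61)]
port_1
  s [([271.0, 191.0], 0.78), ([239.0, 216.0], 0.57)]
  t [([198.0, 176.0], 0.87), ([192.0, 200.0], 0.82), ([203.0, 147.0], 0.61)]
port_2
  s [([271.0, 191.0], 0.78), ([239.0, 216.0], 0.57)]
  t [([198.0, 176.0], 0.87), ([192.0, 200.0], 0.82), ([203.0, 147.0], 0.61)]
loose_plug
  s [([276.0, 303.0], 0.6)]
  t [([283.0, 256.0], 0.65), ([218.0, 258.0], 0.23)]
536.8141319839065 [-154.  670. 1327.] [ 0.46 -0.43 -0.77]
504.39100214676085 [ 366.  -20. 1298.] [ 0.19  0.   -0.98]
```

View pics/s0.png

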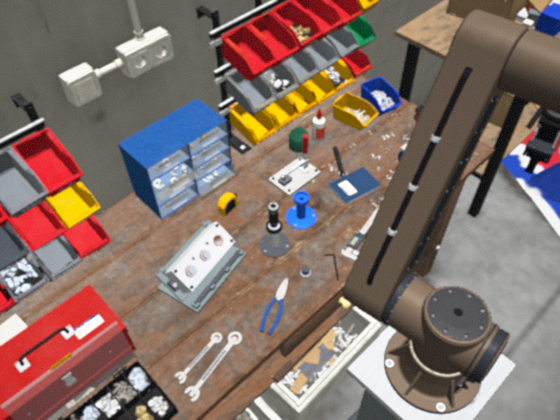

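View pics/t0.png

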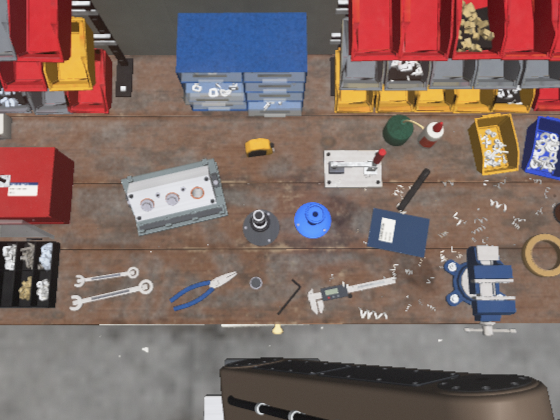

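Run:
```python
from h import *
a=shot('scene');b=shot('top')
R=lambda n,i,j:tri([ray(a,i),ray(b,j)])
g=eyes.spot_point
A=lambda n,p,k=0:g(n,p)[k]['centre']
for n,i,j in(('grip',0,0),('borescope',0,0),('manifold',0,0),('stand',1,1),('stand',0,0),('loose_plug',0,0)):
    try:
        X,e=R(n,A(n,a,i),A(n,b,j));print(n,i,j,X.round(1),np.round(e,1))
    except Exception as x:print(n,x)
import itertools
ps=[x['centre'] for x in g('port_0',a)];pt=[x['centre'] for x in g('port_0',b)]
for u,v in itertools.product(ps,pt):
    X,e=R(0,u,v)
    if max(e)<15:print(np.round(u),np.round(v),X.round(1),np.round(e,1))
```

```text
grip 0 0 [570.8  20.  145.1] [1.9 1.9]
borescope 0 0 [558.8  18.8 114.2] [4.3 4.3]
manifold 0 0 [614.1 229.1 118.3] [4.2 4.2]
stand 1 1 [486.4 191.4 304.6] [84.5 84.5]
stand 0 0 [ 5.757e+02 -1.152e+02  5.000e-01] [6.3 6.3]
loose_plug 0 0 [391.6  -1.2 456.4] [17. 17.]
[270. 191.] [197. 172.] [650.5 260.1  11.7] [10.5 10.5]
[270. 191.] [204. 146.] [604.2 293.9 103.4] [0.7 0.7]
[255. 203.] [197. 172.] [623.3 234.8  98.9] [0.2 0.2]
[255. 203.] [204. 146.] [581.3 268.  180.3] [9.6 9.6]
[255. 203.] [188. 197.] [675.7 195.5   1.8] [10. 10.]
[239. 222.] [188. 197.] [637.1 168.  101.3] [8.6 8.6]
```

```bash
cat > rows.py <<'E'
import numpy as np
from scipy.spatial.transform import Rotation as Ro
def rows(p0,rpy,target,n,turn=0):
    R=Ro.from_euler('xyz',rpy);d=(np.array(target)-np.array(p0))/n;o=[]
    for i in range(n):
        o.append([np.round(R.as_matrix().T@d/60,2).tolist(),turn]);R=R*Ro.from_euler('z',turn*5,degrees=True)
    return o
E
python3 - <<'E'
from rows import *
print(rows([137,-610,214],[np.pi,0,.2208],[400,-330,330],10,-1))
print(rows([400,-330,330],[np.pi,0,.2208+np.radians(50)],[490,40,330],10,-.8))
E
```

```text
[[[0.53, -0.36, -0.19], -1], [[0.56, -0.31, -0.19], -1], [[0.58, -0.26, -0.19], -1], [[0.6, -0.21, -0.19], -1], [[0.62, -0.16, -0.19], -1], [[0.63, -0.1, -0.19], -1], [[0.64, -0.05, -0.19], -1], [[0.64, 0.01, -0.19], -1], [[0.64, 0.07, -0.19], -1], [[0.63, 0.12, -0.19], -1]]
[[[0.62, -0.15, -0.0], -0.8], [[0.63, -0.11, -0.0], -0.8], [[0.63, -0.06, -0.0], -0.8], [[0.63, -0.02, -0.0], -0.8], [[0.63, 0.03, -0.0], -0.8], [[0.63, 0.07, -0.0], -0.8], [[0.62, 0.11, -0.0], -0.8], [[0.61, 0.16, -0.0], -0.8], [[0.6, 0.2, -0.0], -0.8], [[0.59, 0.24, -0.0], -0.8]]
```

Run:
```python
import cv2,numpy as np
s=cv2.imread('pics/s0.png')[200:310,140:340];t=cv2.imread('pics/t0.png')[150:260,100:300]
cv2.imwrite('pics/z0.png',np.hstack([cv2.resize(s,None,fx=2,fy=2.7,interpolation=2) ,cv2.resize(t,None,fx=2,fy=2.7,interpolation=2)]))
```

```text
(no output)
```

The scene view shows the scope in its grey stand at about (215–240, 272), with the blue look-alike stand beside it at (215, 300). The top view shows the manifold ports at about (204,147), (198,173) and (192,198). The right-hand one looks open, with its copper ring.

```bash
python3 -m inch '[[[0.53,-0.36,-0.2],-1,-1],[[0.56,-0.31,-0.2],-1,-1],[[0.58,-0.26,-0.2],-1,-1],[[0.6,-0.21,-0.2],-1,-1],[[0.62,-0.16,-0.2],-1,-1],[[0.63,-0.1,-0.2],-1,-1],[[0.64,-0.05,-0.2],-1,-1],[[0.64,0,-0.2],-1,-1],[[0.64,0.07,-0.2],-1,-1],[[0.63,0.12,-0.2],-1,-1]]'; python3 -m inch '[[[0.62,-0.15,0],-0.8,-1],[[0.63,-0.1,0],-0.8,-1],[[0.63,-0.06,0],-0.8,-1],[[0.63,-0.02,0],-0.8,-1],[[0.63,0.03,0],-0.8,-1],[[0.63,0.07,0],-0.8,-1],[[0.62,0.1,0],-0.8,-1],[[0.61,0.15,0],-0.8,-1],[[0.6,0.2,0],-0.8,-1],[[0.6,0.24,0],-0.8,-1]]'
python3 - <<'E'
from h import *
print(env.state()['joints'].round(3))
p=shot('wrist','w0.png')
E=np.array(p['extrinsics']);print(p['fx'],(-E[:3,:3].T@E[:3,3]).round(),E[2,:3].round(2))
for n in ['borescope','grip','stand','manifold','port_2','plug_a']:
    print(n,[(np.round(x['centre']).tolist(),round(x['score'],2)) for x in eyes.spot_point(n,p)[:4]])
E
```

```text
t: 3.15
eef_pos: [399.9, -328.5, 335.2]
tcp_rot: [3.141, 0.0, 1.096]
ft_force: [-0.4, -0.3, 0.3]
opening: 1.001
grip_force: 0.0
t: 4.4
eef_pos: [488.7, 41.3, 334.8]
tcp_rot: [3.141, 0.0, 1.794]
ft_force: [0.6, -0.8, -0.0]
opening: 1.003
grip_force: 0.0
[-0.05   0.185  1.697 -0.     1.259 -0.273]
290.1963951445898 [472. 118. 504.] [ 0.06 -0.27 -0.96]
borescope [([209.0, 328.0], 0.74)]
grip [([222.0, 332.0], 0.85), ([64.0, 415.0], 0.53)]
stand [([268.0, 310.0], 0.7), ([197.0, 320.0], 0.61)]
manifold [([65.0, 413.0], 0.58)]
port_2 [([6.0, 419.0], 0.74), ([122.0, 405.0], 0.72), ([66.0, 416.0], 0.65)]
plug_a [([66.0, 415.0], 0.82), ([5.0, 420.0], 0.75)]
```

View pics/w0.png

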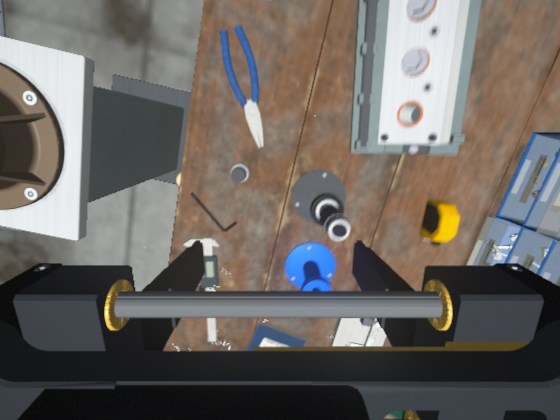

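View pics/z0.png

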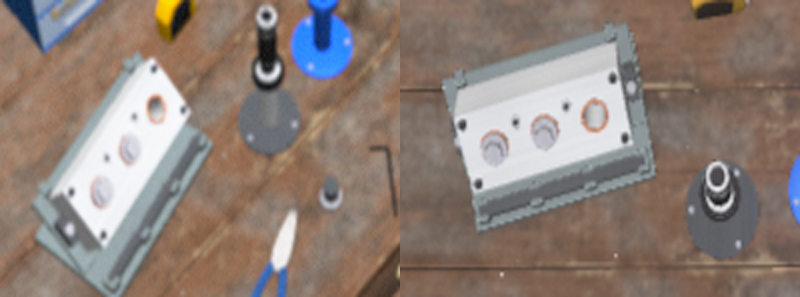

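```bash
cat > fit.py <<'E'
from h import *
from scipy.optimize import least_squares
def best(n,p,near,r=14):
    c=[x['centre'] for x in eyes.spot_point(n,p)]
    c=[x for x in c if np.hypot(*(np.array(x)-near))<r]
    return c[0] if c else None
yaw0=np.radians(14.7);t=np.radians(40)
def Rm(yaw):
    c,s=np.cos(yaw),np.sin(yaw);Rz=np.array([[c,-s,0],[s,c,0],[0,0,1]])
    return Rz@np.array([[np.cos(t),0,-np.sin(t)],[0,1,0],[np.sin(t),0,np.cos(t)]])
def fitman(obs):  # obs: (pic, k(-62,0,62), rc)
    def f(v):
        return np.concatenate([(np.array(proj(p,v[:3]+Rm(v[3])@[0,k,0]))-rc)*w for p,k,rc,w in obs])
    s=least_squares(f,[623,233,99,yaw0],loss='soft_l1',f_scale=2);return s.x,f(s.x)
E
python3 - <<'E'
from fit import *
P={'s':shot('scene'),'t':shot('top'),'w':shot('wrist')}
v0=np.array([622,233,99,yaw0])
obs=[]
for l,p in P.items():
    for k in(-62,0,62):
        rc=best('port_0',p,proj(p,v0[:3]+Rm(v0[3])@[0,k,0]),12 if l!='w' else 25)
        if rc is not None: obs.append((p,k,rc,1/p['fx']*500));print(l,k,np.round(rc,1))
v,r=fitman(obs);print(v.round(3),r.round(1))
for n in ['grip','borescope']:
    q=[(l,best(n,p,proj(p,[571,20,145 if n=='grip' else 92]),30 if l=='w' else 12)) for l,p in P.items()]
    print(n,q,tri([ray(P[l],c) for l,c in q if c is not None]))
m=eyes.cut_out('borescope',P['w'])
for x in m[:2]: print(x['score'],x['centre'])
E
```

```text
s -62 [240.2 216. ]
s 0 [255.8 202. ]
s 62 [269.1 192.3]
t -62 [189.6 196.4]
t 0 [198.3 172.6]
t 62 [203.5 144.8]
w -62 [114.4 407.1]
w 0 [ 61.9 416.1]
w 62 [  3.7 419.8]
[6.20336e+02 2.34117e+02 1.02577e+02 2.28000e-01] [-0.8  1.5 -1.3  2.   1.1 -2.   2.3  0.4 -0.7 -0.9 -0.1  1.7 -0.8  2.2
 -0.5 -3.6  0.8  0.7]
grip [('s', [213.9, 271.6]), ('t', None), ('w', [220.7, 331.3])] (array([563.93742337,  24.53593271, 150.12515668]), [np.float64(2.0754811149472348), np.float64(2.0754811149472525)])
borescope [('s', [224.6, 274.6]), ('t', None), ('w', None)] (array([-543.82582854, 1024.94629621, 1996.07112124]), [np.float64(1.169248955845397e-13)])
```

```bash
python3 -m inch '[[[-0.1,0.2,0.3],0,-1],[[-0.1,0.2,0.3],0,-1],[[-0.1,0.2,0.3],0,-1],[[-0.1,0.2,0.3],0,-1],[[-0.1,0.2,0.3],0,-1],[[-0.09,0.18,0.3],0,-1],[[0,0,0],0,-1],[[0,0,0],0,-1],[[0,0,0],0,-1],[[0,0,0],0,-1]]'
python3 - <<'E'
from fit import *
P={'s':shot('scene'),'t':shot('top'),'w':shot('wrist','w1.png')}
for l in P:
  for n in ['grip','borescope','port_0','stand']:
    print(l,n,[(np.round(x['centre'],1).tolist(),round(x['score'],2)) for x in eyes.spot_point(n,P[l])[:4]])
print('proj grip',proj(P['w'],[565,22,147]),'tail',proj(P['w'],[565,22,184]),'collar',proj(P['w'],[565,22,98]))
print(ray(P['w'],(0,0))[0])
E
```

```text
t: 6.95
eef_pos: [565.3, 21.1, 227.3]
tcp_rot: [3.141, 0.0, 1.792]
ft_force: [-0.0, 0.5, 0.2]
opening: 0.999
grip_force: 0.0
s grip [([215.5, 272.7], 0.74)]
s borescope [([225.3, 274.3], 0.68)]
s port_0 [([255.5, 202.4], 0.94), ([239.2, 216.3], 0.93)]
s stand [([218.6, 303.6], 0.91), ([246.1, 276.7], 0.67)]
t grip []
t borescope []
t port_0 [([203.8, 146.0], 0.88), ([189.4, 198.7], 0.81), ([196.1, 173.7], 0.64)]
t stand [([219.5, 308.9], 0.72), ([190.6, 411.5], 0.47)]
w grip [([218.3, 277.0], 0.95)]
w borescope [([205.3, 278.6], 0.77), ([68.2, 387.5], 0.18)]
w port_0 [([70.1, 386.8], 0.71), ([159.7, 174.7], 0.53), ([220.0, 275.7], 0.49)]
w stand [([278.9, 274.0], 0.9), ([186.9, 281.8], 0.71)]
proj grip [np.float64(220.12686059601728), np.float64(276.8656437270562)] tail [np.float64(234.20651516332742), np.float64(276.69465810103094)] collar [np.float64(206.4832122756711), np.float64(277.0313344219642)]
[549.07528537  97.57127059 396.50211593]
```

View pics/w1.png

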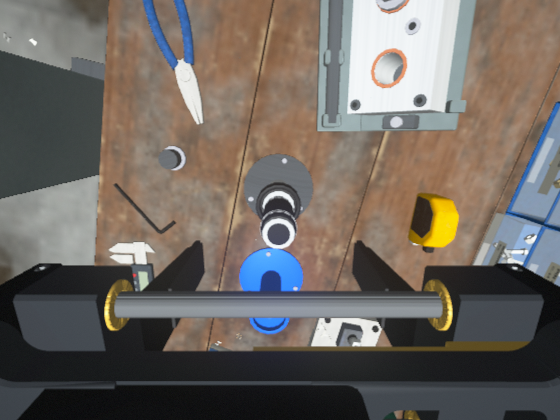

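```bash
python3 -m inch '[[[0.01,0.01,0.3],0,-1],[[0,0.01,0.3],0,-1],[[0,0,0.3],0,-1],[[0,0,0.3],0,-1],[[0,0,0.3],0,-1],[[0,0,0.15],0,-1],[[0,0,0],0,-1],[[0,0,0],0,1],[[0,0,0],0,1],[[0,0,0],0,1]]';python3 -m inch '[[[0,0,0],0,1],[[0,0,0],0,1],[[0,0,0],0,1],[[0,0,-0.1],0,1],[[0,0,-0.2],0,1],[[0,0,-0.3],0,1],[[0,0,-0.4],0,1],[[0,0,-0.4],0,1],[[0,0,-0.4],0,1],[[0,0,-0.2],0,1]]'
python3 - <<'E'
from h import *
print(env.state()['joints'])
p=shot('wrist','w2.png')
print([(np.round(x['centre'],1).tolist(),round(x['score'],2)) for x in eyes.spot_point('probe_tip',p)[:2]])
E
```

```text
t: 8.95
eef_pos: [566.5, 21.9, 128.0]
tcp_rot: [3.141, 0.0, 1.792]
ft_force: [-0.0, 0.4, -0.5]
opening: 0.74
grip_force: 0.0
t: 10.2
eef_pos: [566.6, 21.9, 249.4]
tcp_rot: [3.14, 0.001, 1.792]
ft_force: [0.1, 0.7, -1.4]
opening: 0.306
grip_force: 30.0
[-7.78241027e-02  3.73163816e-01  1.65976291e+00 -7.96046868e-05
  1.10661864e+00 -2.98586021e-01]
[([208.1, 276.6], 0.7), ([235.5, 277.9], 0.39)]
```

```bash
python3 -m inch '[[[0,0,-0.5],0,1],[[0.2,0,-0.8],0,1],[[0.33,-0.1,-0.8],0,1],[[0.33,-0.1,-0.8],0,1],[[0.33,-0.1,-0.8],0,1],[[0.33,-0.1,-0.8],0,1],[[0.33,-0.1,-0.8],0,1],[[0.33,-0.1,-0.8],0,1],[[0.33,-0.1,-0.8],0,1],[[0.3,0,-0.5],0,1]]'
python3 -c "
from h import *
s=env.state();print(s['joints'].round(4),s['eef_pos'].round(1),s['tcp_rot'].round(4))"
```

```text
t: 11.55
eef_pos: [487.9, 177.8, 693.2]
tcp_rot: [3.14, 0.0, 1.792]
ft_force: [0.7, 0.2, -2.3]
opening: 0.311
grip_force: 30.0
[ 2.2230e-01  2.6610e-01  6.8900e-01 -1.0000e-04  2.1851e+00  1.3000e-03] [487.9 177.8 693.2] [3.1402e+00 1.0000e-04 1.7917e+00]
```

```bash
cat > kin.py <<'E'
import numpy as np
D=[(137,-609.8,214.6,-1.4556,.4916,1.5595),(488.7,41.3,334.8,-.05,.185,1.697),(566.6,21.9,249.4,-.0778,.3732,1.6598),(487.9,177.8,693.2,.2223,.2661,.6890)]
A=[];b=[]
for x,y,z,q1,q2,q3 in D:
    r=x*np.cos(q1)+y*np.sin(q1); print('lat',-x*np.sin(q1)+y*np.cos(q1))
    A+=[[1,0,np.sin(q2),np.sin(q2+q3),np.cos(q2+q3)],[0,1,np.cos(q2),np.cos(q2+q3),-np.sin(q2+q3)]];b+=[r,z]
s=np.linalg.lstsq(np.array(A),np.array(b),rcond=None);print(s[0],np.array(A)@s[0]-b)
E
python3 kin.py
```

```text
lat 66.00053797708428
lat 65.6732057768926
lat 65.87077859195765
lat 65.85579144965932
[  0.59032984 -74.4847916  586.32010567 410.78112956  43.20395843] [ 0.19054954 -0.31389927  0.23705364  0.11869056 -0.40998871  0.2293605
 -0.01761447 -0.03415179]
```

```bash
python3 -m inch '[[[0,0.1,-0.5],0,1],[[0,0.1,-0.5],0,1],[[0,0.2,-0.4],0,1],[[0,0.2,-0.3],0,1],[[0,0.2,-0.3],0,1],[[0,0.2,-0.3],0,1],[[0,0.2,-0.3],0,1],[[0,0.2,-0.3],0,1],[[0,0.2,-0.3],0,1],[[0,0.2,-0.3],0,1]]'
python3 -c "
from h import *
s=env.state();print(s['joints'].round(4),s['eef_pos'].round(1),s['tcp_rot'].round(4))"
```

```text
t: 12.8
eef_pos: [514.8, 173.5, 774.7]
tcp_rot: [3.081, -0.007, 1.792]
ft_force: [0.4, 0.5, -1.4]
opening: 0.313
grip_force: 30.0
[ 0.1994  0.4885  0.0483  0.0142  2.5445 -0.0094] [514.8 173.5 774.7] [ 3.0811 -0.0067  1.7918]
```

```bash
python3 -m inch '[[[0.3,0.5,-0.86],0,1],[[0,0.5,-0.86],0,1],[[0,0.5,-0.86],0,1],[[0,0.5,-0.86],0,1],[[0,0.5,-0.86],0,1],[[0,0,0],0,1],[[0,0,0],0,1],[[0,0,0],0,1],[[0,0,0],0,1],[[0,0,0],0,1]]'
python3 -c "
from h import *
s=env.state();print(s['joints'].round(4),s['eef_pos'].round(1),s['tcp_rot'].round(4))"
```

```text
t: 14.05
eef_pos: [500.7, 169.0, 805.8]
tcp_rot: [2.964, -0.021, 1.794]
ft_force: [-0.2, 0.0, -2.4]
opening: 0.307
grip_force: 30.0
[1.8680e-01 4.3380e-01 4.8400e-02 4.3300e-02 2.4817e+00 2.4000e-03] [500.7 169.  805.8] [ 2.9635 -0.0205  1.7936]
```

```bash
cat > man.py <<'E'
from h import *
import json
from scipy.spatial.transform import Rotation as Ro
p=shot('wrist','w3.png');s=env.state()
def T(pos,rpy):
    M=np.eye(4);M[:3,:3]=Ro.from_euler('xyz',rpy).as_matrix();M[:3,3]=pos;return M
C=np.array(p['extrinsics'])@T(s['eef_pos'],s['tcp_rot'])  # tool->cam
np.save('C.npy',C)
poses={'w0':([488.7,41.3,334.8],[3.141,0,1.794]),'w1':([565.3,21.1,227.3],[3.141,0,1.792])}
K=dict(fx=p['fx'],fy=p['fy'],cx=p['cx'],cy=p['cy'])
json.dump(K,open('K.json','w'))
for k,(a,b) in poses.items():
    q=dict(K,extrinsics=C@np.linalg.inv(T(a,b)));im=cv2.imread(f'pics/{k}.png').astype(int)
    print(k,ray(q,(0,0))[0].round(1))
    c=(113,410) if k=='w0' else (68,389); w=18 if k=='w0' else 26
    B,G,Rr=[im[:,:,i] for i in range(3)]
    m=np.zeros(B.shape,np.uint8);m[c[0]-w:c[0]+w,c[1]-w:c[1]+w]=((Rr-B)>50)[c[0]-w:c[0]+w,c[1]-w:c[1]+w]
    pts=np.argwhere(m)[:,::-1].astype(np.float32)
    h=cv2.convexHull(pts);e=cv2.fitEllipse(h);print('ring',m.sum(),np.round(e[0],1),np.round(e[1],1),round(e[2],1))
    L=[]
    for r in range(2,90,2):
        g=im[r].sum(1)/3; x0=340 if k=='w1' else 370
        d=np.diff(g[x0:x0+60]); i=np.argmax(np.convolve(d,[1,1,1],'same'));L.append((r,x0+i))
    print(L[::3])
E
python3 man.py
```

```text
w0 [472.3 117.7 504. ]
ring 164 [409.7 113.7] [23.4 26.9] 58.2
[(2, np.int64(388)), (8, np.int64(388)), (14, np.int64(388)), (20, np.int64(387)), (26, np.int64(387)), (32, np.int64(386)), (38, np.int64(386)), (44, np.int64(385)), (50, np.int64(385)), (56, np.int64(384)), (62, np.int64(384)), (68, np.int64(383)), (74, np.int64(383)), (80, np.int64(382)), (86, np.int64(382))]
w1 [549.   97.5 396.5]
ring 389 [388.7  67.8] [32.7 41.9] 32.0
[(2, np.int64(353)), (8, np.int64(352)), (14, np.int64(352)), (20, np.int64(352)), (26, np.int64(351)), (32, np.int64(351)), (38, np.int64(350)), (44, np.int64(350)), (50, np.int64(350)), (56, np.int64(349)), (62, np.int64(349)), (68, np.int64(349)), (74, np.int64(349)), (80, np.int64(348)), (86, np.int64(348))]
```

Run:
```python
import cv2,numpy as np
a=cv2.imread('pics/w0.png')[0:160,340:490];b=cv2.imread('pics/w1.png')[0:135,310:470]
cv2.imwrite('pics/z1.png',np.hstack([cv2.resize(a,(400,427)),cv2.resize(b,(400,427))]))
```

View pics/z1.png

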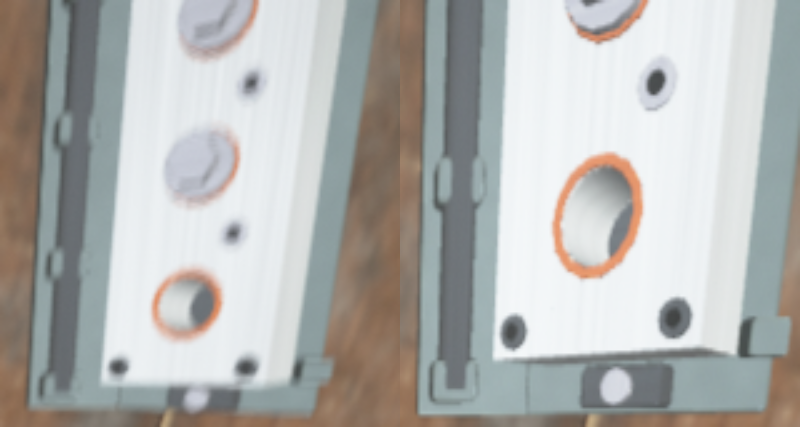

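```bash
cat > man2.py <<'E'
from fit import *
import json
from scipy.spatial.transform import Rotation as Ro
C=np.load('C.npy');K=json.load(open('K.json'))
def T(pos,rpy):
    M=np.eye(4);M[:3,:3]=Ro.from_euler('xyz',rpy).as_matrix();M[:3,3]=pos;return M
q={'w0':dict(K,extrinsics=C@np.linalg.inv(T([488.7,41.3,334.8],[3.141,0,1.794]))),'w1':dict(K,extrinsics=C@np.linalg.inv(T([565.3,21.1,227.3],[3.141,0,1.792])))}
pts=[('w0',[0,-62,2],(113.7,409.7)),('w1',[0,-62,2],(67.8,388.7)),('w0',[-40,-100,0],(143.6,378.6)),('w1',[-40,-100,0],(113,348))]
ln=[('w0',(2,388.5)),('w0',(44,385.3)),('w0',(86,382)),('w1',(2,353)),('w1',(44,350.4)),('w1',(86,348))]
def f(v,full=False):
    o=[]
    for k,X,rc in pts: o+=list(np.array(proj(q[k],v[:3]+Rm(v[3])@X))-rc)
    for k,(r,c) in ln:
        a=np.array(proj(q[k],v[:3]+Rm(v[3])@[-40,-100,0]));b=np.array(proj(q[k],v[:3]+Rm(v[3])@[-40,20,0]))
        o.append(a[1]+(b[1]-a[1])*(r-a[0])/(b[0]-a[0])-c)
    return np.array(o)
s=least_squares(f,[620,234,100,.228]);v=s.x;print(v.round(3),f(v).round(1))
z99=least_squares(lambda u:f([u[0],u[1],99,u[2]]),[620,234,.228]);print('z=99:',z99.x.round(3),z99.fun.round(1))
print('port2',(v[:3]+Rm(v[3])@[0,-62,0]).round(1),'z99',(np.array([z99.x[0],z99.x[1],99])+Rm(z99.x[2])@[0,-62,0]).round(1))
E
python3 man2.py
```

```text
[6.22841e+02 2.36082e+02 9.90740e+01 2.40000e-01] [ 1.2 -0.6 -0.9 -0.3  0.5 -0.8 -0.3 -0.1 -0.1 -0.   0.1 -0.2  0.6  1.1]
z=99: [6.22860e+02 2.36094e+02 2.40000e-01] [ 1.2 -0.6 -0.9 -0.3  0.5 -0.8 -0.3 -0.1 -0.1 -0.   0.1 -0.2  0.6  1.1]
port2 [637.6 175.9  99.1] z99 [637.6 175.9  99. ]
```

```bash
cat > tilt.py <<'E'
from h import *
from scipy.spatial.transform import Rotation as Ro
s=env.state();R=Ro.from_euler('xyz',s['tcp_rot']).as_matrix();z=R[:,2]
W=s['eef_pos']-269*z;S=np.array([0,0,195])
u=(W-S)/np.linalg.norm(W-S)
d=np.array([np.sin(.698)*np.cos(.24),np.sin(.698)*np.sin(.24),-np.cos(.698)])
print('joints',s['joints'].round(4));print('tcp',s['eef_pos'].round(1),'z',z.round(4),'want',d.round(4),'tilt',np.arccos(-z[2]).round(4),'az',np.arctan2(z[1],z[0]).round(4))
ax=np.cross(z,d);print('err in tool axes (rad about x,y)',(R.T@ax).round(4))
print('W',W.round(1),'az',np.arctan2(W[1],W[0]).round(3),'|W-S|',np.linalg.norm(W-S).round(1),'u tool',(R.T@u).round(3))
E
python3 tilt.py
python3 - <<'E'
from h import *
from scipy.spatial.transform import Rotation as Ro
R=Ro.from_euler('xyz',env.state()['tcp_rot']).as_matrix()
print((R.T@[92,-38,-55]/60).round(2),(R.T@[.55,.115,.827]).round(2))
E
```

```text
joints [1.8670e-01 4.3370e-01 4.8400e-02 4.3400e-02 2.4817e+00 2.4000e-03]
tcp [500.6 169.  805.9] z [ 0.1684  0.0588 -0.984 ] want [ 0.6243  0.1528 -0.7661] tilt 0.1793 az 0.3362
err in tool axes (rad about x,y) [-0.4966 -0.0046  0.    ]
W [ 455.3  153.2 1070.5] az 0.324 |W-S| 998.7 u tool [ 0.067  0.626 -0.777]
[-0.98  1.18  1.12] [ 0.01  0.7  -0.71]
```

```bash
python3 -m inch '[[[-0.33,0.39,0.37],0,1],[[-0.33,0.39,0.37],0,1],[[-0.32,0.39,0.37],0,1],[[0,0.7,-0.7],0,1],[[0,0.7,-0.7],0,1],[[0,0.73,-0.68],0,1],[[0,0.75,-0.66],0,1],[[0,0.77,-0.64],0,1],[[0,0.79,-0.61],0,1],[[0,0.8,-0.6],0,1]]'; python3 tilt.py
```

```text
t: 15.35
eef_pos: [623.8, 134.3, 787.3]
tcp_rot: [2.76, -0.022, 1.794]
ft_force: [0.5, -0.1, -2.2]
opening: 0.312
grip_force: 30.0
joints [ 0.0766  0.5006  0.0485  0.0937  2.2153 -0.0716]
tcp [623.8 134.3 787.3] z [ 0.3585  0.1025 -0.9279] want [ 0.6243  0.1528 -0.7661] tilt 0.3821 az 0.2786
err in tool axes (rad about x,y) [-0.3111 -0.0062  0.    ]
W [ 527.4  106.8 1036.9] az 0.2 |W-S| 999.2 u tool [ 0.006  0.813 -0.582]
```

```bash
python3 -m inch '[[[-0.35,0,0],0,1],[[0,0.81,-0.58],0,1],[[0,0.83,-0.56],0,1],[[0,0.84,-0.54],0,1],[[0,0.86,-0.52],0,1],[[0,0.87,-0.5],0,1],[[0,0.88,-0.48],0,1],[[0,0.89,-0.45],0,1],[[0,0,0],0,1],[[0,0,0],0,1]]'; python3 tilt.py
```

```text
t: 16.6
eef_pos: [656.1, 123.8, 830.8]
tcp_rot: [2.536, -0.019, 1.792]
ft_force: [0.6, 0.1, -2.1]
opening: 0.308
grip_force: 30.0
joints [ 0.0387  0.4724  0.0486  0.1327  2.0217 -0.0819]
tcp [656.1 123.8 830.8] z [ 0.5518  0.1406 -0.822 ] want [ 0.6243  0.1528 -0.7661] tilt 0.6058 az 0.2494
err in tool axes (rad about x,y) [-0.0922 -0.0029 -0.    ]
W [ 507.6   86.  1051.9] az 0.168 |W-S| 999.7 u tool [-0.011  0.911 -0.412]
```

```bash
python3 -m inch '[[[0,0.92,-0.4],0,1],[[0,0.92,-0.39],0,1],[[0,0.7,-0.3],0,1],[[0,0,0],0,1],[[0,0,0],0,1],[[0,-0.2,0.3],0,1],[[0,-0.4,0.6],0,1],[[0,-0.4,0.6],0,1],[[0,-0.4,0.6],0,1],[[0,-0.4,0.6],0,1]]'; python3 tilt.py
python3 - <<'E'
from h import *
from scipy.spatial.transform import Rotation as Ro
p=shot('wrist','w4.png');s=env.state();R=Ro.from_euler('xyz',s['tcp_rot']).as_matrix()
for n,o in(('tailtop',-56),('grip',-19),('tail/grip edge',-44),('collar',36),('tip',128)): print(n,np.round(proj(p,s['eef_pos']+o*R[:,2]),1))
for n in('probe_tip','borescope','grip'):print(n,[(np.round(x['centre'],1).tolist(),round(x['score'],2)) for x in eyes.spot_point(n,p)[:2]])
im=p['pixels'][60:270,180:380];cv2.imwrite('pics/z4.png',cv2.resize(im[:,:,::-1],None,fx=2.8,fy=2.8,interpolation=2))
E
```

```text
t: 17.85
eef_pos: [687.8, 135.7, 661.9]
tcp_rot: [2.442, -0.019, 1.792]
ft_force: [0.4, 0.1, -1.6]
opening: 0.309
grip_force: 30.0
joints [ 0.0531  0.2073  1.0172  0.1297  1.2286 -0.1608]
tcp [687.8 135.7 661.9] z [ 0.6252  0.1552 -0.7648] want [ 0.6243  0.1528 -0.7661] tilt 0.7 az 0.2433
err in tool axes (rad about x,y) [ 0.0019 -0.0022 -0.    ]
W [519.6  94.  867.7] az 0.179 |W-S| 855.2 u tool [-0.011  0.979 -0.205]
tailtop [304.2 268.5]
grip [268.2 269.8]
tail/grip edge [290.7 269. ]
collar [235.8 271. ]
tip [206.  272.1]
probe_tip [([207.9, 277.3], 0.59)]
borescope [([234.8, 277.8], 0.81)]
grip []
```

View pics/z4.png

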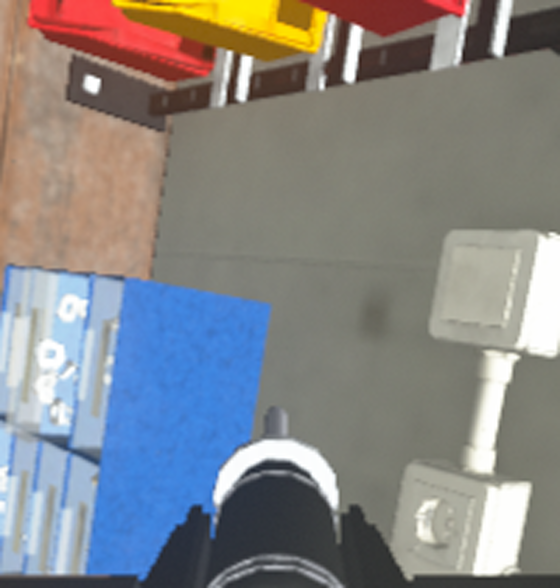

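```bash
sed -i "s/K=json.load(open('K.json'))/K=json.load(open('K.json'));K['cx']+=1.8/" man2.py; python3 man2.py
python3 - <<'E'
from h import *
from scipy.spatial.transform import Rotation as Ro
p=shot('wrist');s=env.state();R=Ro.from_euler('xyz',s['tcp_rot']).as_matrix()
print(s['eef_pos'],s['tcp_rot'])
for n,o in(('tailtop',-56),('collar',36),('tip',128)): print(n,np.round(proj(p,s['eef_pos']+o*R[:,2]),1))
d=np.array([519,146,243])-s['eef_pos'];print((R.T@d/60).round(2))
E
```

```text
[6.21208e+02 2.35871e+02 9.76310e+01 2.41000e-01] [ 1.2 -0.4 -0.8 -0.8  0.3 -0.4 -0.4 -0.  -0.   0.1  0.4 -0.4  0.4  1.1]
z=99: [6.20859e+02 2.35653e+02 2.41000e-01] [ 1.2 -0.3 -0.9 -0.7  0.5 -0.4 -0.3 -0.1  0.   0.2  0.4 -0.5  0.3  1. ]
port2 [636.  175.7  97.6] z99 [635.7 175.5  99. ]
[688.17207259 135.6813379  666.31702218] [ 2.43813738 -0.01837074  1.79188336]
tailtop [313.4 279.1]
collar [239.2 279. ]
tip [207.8 279. ]
[ 0.66 -6.64  3.64]
```

```bash
python3 -m inch '[[[0.06,-0.6,0.33],0,1],[[0.07,-0.7,0.37],0,1],[[0.07,-0.7,0.37],0,1],[[0.07,-0.7,0.37],0,1],[[0.07,-0.7,0.37],0,1],[[0.07,-0.7,0.37],0,1],[[0.07,-0.7,0.37],0,1],[[0.07,-0.7,0.37],0,1],[[0.07,-0.7,0.37],0,1],[[0.04,-0.44,0.34],0,1]]'; python3 tilt.py
```

```text
t: 19.35
eef_pos: [521.5, 148.0, 252.5]
tcp_rot: [2.436, -0.024, 1.797]
ft_force: [0.7, 1.5, -0.7]
opening: 0.309
grip_force: 30.0
joints [ 0.1059  0.161   2.1779  0.7592  0.1401 -0.8307]
tcp [521.5 148.  252.5] z [ 0.628   0.1635 -0.7608] want [ 0.6243  0.1528 -0.7661] tilt 0.7062 az 0.2546
err in tool axes (rad about x,y) [ 0.0079 -0.0097  0.    ]
W [352.5 104.  457.2] az 0.287 |W-S| 451.5 u tool [0.063 0.994 0.086]
```

```bash
cat > look.py <<'E'
import sys
from h import *
from scipy.spatial.transform import Rotation as Ro
p=shot('wrist','full_'+sys.argv[1]);s=env.state();R=Ro.from_euler('xyz',s['tcp_rot']).as_matrix()
for n,o in(('tailtop',-56),('collar',36),('tip',128)): print(n,np.round(proj(p,s['eef_pos']+o*R[:,2]),1))
P=np.array([635.8,175.6,99]);yaw=.241;nn=np.array([-np.sin(.698)*np.cos(yaw),-np.sin(.698)*np.sin(yaw),np.cos(.698)])
print('port pred',np.round(proj(p,P+2*nn),1), 'tip in port frame:',end=' ')
tip=s['eef_pos']+128*R[:,2];xm=np.array([np.cos(.698)*np.cos(yaw),np.cos(.698)*np.sin(yaw),np.sin(.698)]);ym=np.cross(nn,xm)
print(np.round([(tip-P)@a for a in(xm,ym,nn)],1))
print('move to axis (tool units): lateral',(R.T@(-xm*((tip-P)@xm)-ym*((tip-P)@ym))/60).round(3))
for n in('probe_tip','port_0'):print(n,[(np.round(x['centre'],1).tolist(),round(x['score'],2)) for x in eyes.spot_point(n,p)[:3]])
im=p['pixels'][70:280,180:380];cv2.imwrite('pics/'+sys.argv[1],cv2.resize(im[:,:,::-1],None,fx=2.8,fy=2.8,interpolation=2))
E
python3 -m inch '[[[0,0,0],0,1],[[0,0,0],0,1],[[0,0,0],0,1],[[0,0,0],0,1],[[0,0,0],0,1],[[0,0,0],0,1],[[0,0,0],0,1],[[0,0,0],0,1],[[0,0,0],0,1],[[0,0,0],0,1]]' >/dev/null; python3 tilt.py; python3 look.py z5.png
```

```text
joints [ 0.1057  0.1604  2.1792  0.7517  0.1411 -0.8232]
tcp [520.5 147.8 252. ] z [ 0.6265  0.163  -0.7622] want [ 0.6243  0.1528 -0.7661] tilt 0.7041 az 0.2546
err in tool axes (rad about x,y) [ 0.0058 -0.0096  0.    ]
W [352.  103.9 457.1] az 0.287 |W-S| 451.0 u tool [0.064 0.994 0.084]
tailtop [312.1 277.4]
collar [238.7 277.7]
tip [207.6 277.9]
port pred [196.7 271.1] tip in port frame: [ 8.3  1.6 65.5]
move to axis (tool units): lateral [-0.03  -0.138 -0.001]
probe_tip [([207.9, 279.4], 0.95)]
port_0 [([147.1, 269.8], 0.74), ([197.9, 272.4], 0.65), ([91.5, 269.5], 0.59)]
```

View pics/z5.png

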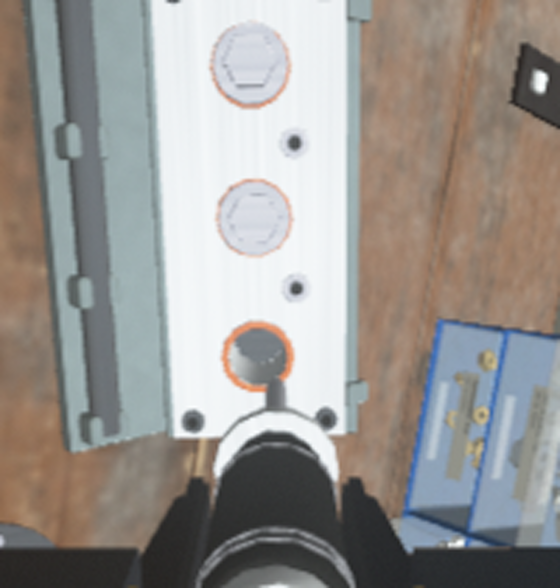

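```bash
python3 -m inch '[[[-0.02,-0.07,0],0,1],[[-0.02,-0.07,0.05],0,1],[[0,0,0.15],0,1],[[0,0,0.15],0,1],[[0,0,0.15],0,1],[[0,0,0.15],0,1],[[0,0,0.1],0,1],[[0,0,0],0,1],[[0,0,0],0,1],[[0,0,0],0,1]]'; python3 tilt.py; python3 look.py z6.png
```

```text
t: 22.0
eef_pos: [542.9, 151.4, 212.5]
tcp_rot: [2.437, -0.024, 1.797]
ft_force: [-0.0, 0.1, -2.2]
opening: 0.311
grip_force: 30.0
joints [ 0.1091  0.2629  2.1855  1.6354  0.0941 -1.7097]
tcp [542.9 151.4 212.5] z [ 0.6268  0.163  -0.7619] want [ 0.6243  0.1528 -0.7661] tilt 0.7045 az 0.2544
err in tool axes (rad about x,y) [ 0.0062 -0.0095 -0.    ]
W [374.3 107.6 417.5] az 0.28 |W-S| 448.5 u tool [0.058 0.981 0.184]
tailtop [312.  277.5]
collar [238.7 277.8]
tip [207.6 277.9]
port pred [203.3 277.5] tip in port frame: [ 0.3 -0.2 20.7]
move to axis (tool units): lateral [ 0.003 -0.006 -0.   ]
probe_tip [([208.7, 280.3], 0.56)]
port_0 [([206.2, 276.5], 0.82), ([84.5, 277.2], 0.78)]
```

View pics/z6.png

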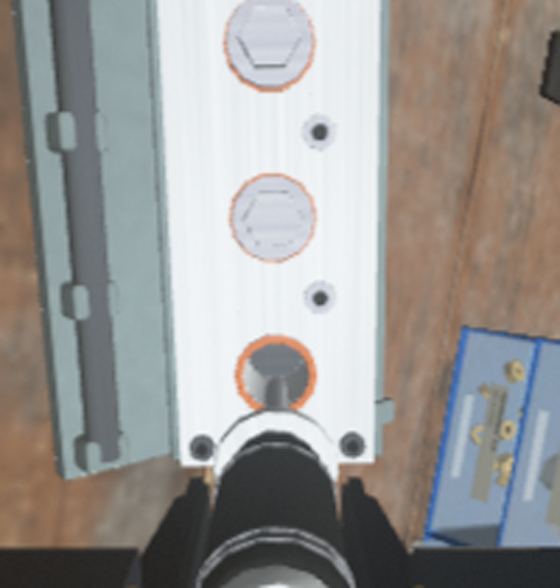

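```bash
python3 -m inch '[[[0,0,0.06],1,1],[[0,0,0.08],1,1],[[0,0,0.1],1,1],[[0,0,0.1],1,1],[[0,0,0.1],1,1],[[0,0,0.1],1,1],[[0,0,0.1],0,1],[[0,0,0.08],0,1],[[0,0,0.04],0,1],[[0,0,0],0,1]]'; python3 tilt.py; python3 look.py z7.png
```

```text
t: 23.4
eef_pos: [571.5, 158.9, 177.4]
tcp_rot: [2.518, -0.351, 1.379]
ft_force: [0.2, -0.7, -1.1]
opening: 0.31
grip_force: 30.0
joints [ 0.1195  0.365   2.1597  2.3269  0.12   -1.8728]
tcp [571.5 158.9 177.4] z [ 0.6264  0.1629 -0.7623] want [ 0.6243  0.1528 -0.7661] tilt 0.7039 az 0.2545
err in tool axes (rad about x,y) [ 0.0001 -0.011   0.    ]
W [403.  115.  382.5] az 0.278 |W-S| 459.2 u tool [0.529 0.801 0.279]
tailtop [312.3 278.1]
collar [238.7 278.1]
tip [207.6 278.1]
port pred [214.8 278. ] tip in port frame: [  0.3   0.2 -25.1]
move to axis (tool units): lateral [-0.006 -0.003 -0.   ]
probe_tip [([204.6, 278.4], 0.68)]
port_0 [([159.2, 246.8], 0.77), ([215.9, 278.9], 0.77)]
```

```bash
python3 -m inch '[[[0,0,0],0,1],[[0,0,0],0,1],[[0,0,0],0,1],[[0,0,0],0,1],[[0,0,0],0,1],[[0,0,0],0,1],[[0,0,0],0,1],[[0,0,0],0,1],[[0,0,0],0,1],[[0,0,0],0,1]]'; python3 look.py z8.png
```

```text
t: 24.8
eef_pos: [571.6, 158.9, 177.5]
tcp_rot: [2.518, -0.352, 1.379]
ft_force: [0.5, -0.3, -2.5]
opening: 0.307
grip_force: 30.0
tailtop [312.2 278. ]
collar [238.7 278.1]
tip [207.6 278.1]
port pred [214.9 277.9] tip in port frame: [  0.4   0.2 -25.2]
move to axis (tool units): lateral [-0.006 -0.003 -0.   ]
probe_tip [([206.9, 278.6], 0.76)]
port_0 [([160.6, 246.0], 0.82), ([214.6, 277.1], 0.8)]
```

View pics/z8.png

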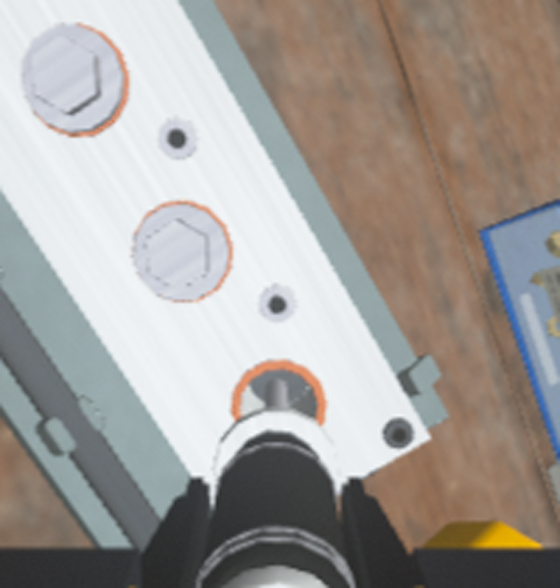

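The picture shows the probe entering the open port at crop (279, 400), centred between the ring's sides at 233 and 326. The wrist force is only about 2.5 N, consistent with carrying the scope.

```bash
python3 -c "
from cell import env
print(env.job_done())"
```

```text
the job is handed in; nothing more can be done
None
```

The job is handed in: the borescope is held by the gripper alone with its probe about 25 mm into the open port (port_2), within about 1 mm of the bore's axis; joint 3 read 0.048 rad, just under its stated 0.05 limit, while I tilted the arm at full reach.

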